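Set the bench air regulator and lock it off

ROBOT

A 7-joint arm with a two-finger parallel gripper is mounted at the origin on the work surface. World frame = base frame: x ahead of the robot, y to its left, z up, the work surface at z = 0. Lengths are in m, angles in rad, forces in N, time in s.
With the tool pointing down it reaches from about 0.4 to 0.85 m from the base axis. Payload 10.4 kg.
Tool frame: the origin (TCP) lies at the very end of the fingers, on their centre line; the grasp point (between the pads) lies 19 mm behind it; x points along the fingers, z is the direction in which the jaws open and shut, and the axes are right-handed (so a half turn about x gives the same grasp; the last joint's range is limited). The gripper opens to 85 mm and grips with 20 to 120 N. Pads are 22 mm wide; open, the fingers measure 114 mm over their backs; the gripper's body (76 mm by 85 mm) begins 54 mm behind the grasp point. The pads swing forward as they close: fully open they stand 13 mm farther back than shut.
Start: joints at [-1.139, 0.332, -0.065, 1.46, 0.022, 1.35, -0.088], TCP at [0.275, 0.561, 0.231] pointing down, gripper open.
Joint ranges: [-2.6, 2.6], [-0.5, 2.12], [-1.47, 1.34], [0.16, 2.42], [-1.27, 4.41], [0.06, 2.06], [-2.6, 2.6]. Speed limits (rad/s): [2.22, 2.22, 2.79, 2.79, 3.14, 3.14, 3.14].

INTERFACE

Orientations are given as a unit quaternion [x, y, z, w].
In Python, from workcell import get_obs, camera, camera_info, hand_in gives the robot as it stands.
- The arm moves only by the tool move_arm, never from a script. Its argument "motion" is text: rows parted by semicolons, each of 4 numbers parted by spaces: the shift along the world's x, y, z in m, then the turn about the world's z in rad. In form: tx ty tz spin; .... A call has 1 to 10 rows; each row is the pose to reach, as a shift and turn from the pose commanded when the call began; what a row does not reach only later rows make up. A row lasts 1/8 s, in which the tool goes at most 62.5 mm and 10.7 degrees, less where a joint would pass 70% of its speed; a pose out of reach is approached as far as the arm can. A call with a gripper value outside its range is refused whole. "grip" is the opening, from 0 (shut) to 1 (fully open), set as the call begins (left out, the last holds). The fingers move at their own pace and stop on an object; "force" is the grip in N (left out, the last holds). Time passes only in rows, so rows that repeat a pose let the fingers close. It gives the time, the measured TCP pose, the force and the opening at its end, in the units of the state.
- get_obs(): the state, without advancing time (a new reading comes with each control period).
- camera(name): name is "scene" or "top" or "wrist"; returns (picture, depth): 384x512x3 uint8, red, green, blue; 384x512 float32, m along the optical axis (not along the pixel's ray), 0 where there is no reading.
- camera_info(name): a dict with "camera_matrix" (3x3 intrinsics, pixels), "eye" and "attitude" of the camera in the world. Camera axes: x right, y up, looking along -z (the intrinsics and any distortion apply to the point x, -y, -z); pixel columns grow to the right and rows downward; lengths in m; the calibration is good to about 2 mm. A picture is of the moment at which its call begins: read the wrist's pose just before it. camera_info takes no time and is no camera call; for the wrist camera it gives the pose at the moment of the call.
- hand_in(): hands the job in, once; it reports no verdict.
The state is a dict: "clock": time; "joint_pos": joint angles; "joint_velocities": joint speeds; "tau": joint torques, N m; "position": TCP position; "ee_rot": TCP orientation; "ft_force": force on the tool from outside, world axes, zero at the start; "torque": the same for the moment, N m; "grip_width": opening from 0.0 (shut) to 1.0 (fully open).
Only numpy, scipy, OpenCV 4.12 (cv2) and the standard library are available. Lean on these libraries where they do the work, as an engineer would, in place of code of your own. Each camera call takes 0.05 s, during which the arm holds its last target.

TASK

Set the air regulator on the bench: turn its small top knob clockwise until the gauge needle stands on the single long mark of the dial. Then lock that setting: turn the wider lock ring just under the knob clockwise until it comes home and nip it up snug (about 0.25 N m on the ring; more than 0.4 would overload its thread) without letting the knob turn, so that the needle stays on the mark. Leave the other things on the bench where they are.

Things in the scene. Friction and masses are not known exactly. Their poses are not given: they have to be found in the camera images.
- regulator: Compressed-air filter-regulator on a steel bracket, fixed to the bench; place and yaw vary. Origin on the bench under the common vertical axis of knob and ring; x points to the gauge, y to the inlet valve, z up. Heights are above the bench. Base plate 130 x 140 mm, 8 mm thick; pipes along y out to 132 mm, top at 121 mm; square body 64 x 64 mm, top at 125 mm.
- bonnet_top (a point): Centre of the top of the black bonnet, on the axis, 146 mm above the bench. The bonnet is 60 mm across at 125 mm height and narrows to 43 mm across at its top, so fingertips may reach down to 128 mm beside the ring.
- knob_top (a point): Centre of the top of the adjusting knob, the inner control, 196 mm above the bench: a black ribbed cylinder on a vertical axis, 40 mm across, 30 mm tall (166 to 196 mm).
- knob_grip (a point): Middle of the adjusting knob, on its axis, 181 mm above the bench. The knob takes 0.52 N m to turn and stays where it is left; the loose lock ring rides round with it. Clockwise from above moves the needle up: 1 rad of knob moves the needle 0.7 rad.
- lock_ring: Lock ring, the outer control: plain metal knurled disc 60 mm across and 14 mm thick, on the same axis right under the knob (2 mm gap). Origin at the centre of its underside, 150 mm above the bench. It turns on the knob's stem. Its bearing force on the regulator acts at 20 mm radius. Let go, it springs back up to 0.2 rad but stays bearing.
- ring_top (a point): Centre of the lock ring's top face, on the axis, 164 mm above the bench. Turned clockwise from above, the ring runs against 0.07 N m of drag until it comes home, anywhere from 0.3 to 1.1 rad on (nothing shows where); from there the torque rises by 1.5 N m per rad. Snug: 0.2 to 0.3 N m. Over 0.4 the thread is overloaded; over 0.52 it drags the knob round.
- needle (a joint): Angle of the gauge needle in rad: 0 when it stands on the long mark, negative when it is short of it (anticlockwise as seen on the dial), positive when past it. The needle is a black bar 26 mm long; it follows the knob.
- dial_centre (a point): Centre of the white gauge dial, 61 mm across (case 67 mm), on the needle's axis, 98 mm from the knob's axis and 100 mm above the bench. The dial faces up and 40 degrees towards the regulator's +x; the gauge's highest point is at 126 mm.
- dial_mark (a point): Middle of the single long, thick black mark of the dial, 24 mm from the dial's centre at its upper edge (towards the knob). The other marks are short and thin.
- tape_roll: Bystander: white roll of thread tape lying flat, 52 mm across, 13 mm tall, origin under its centre.
- air_plug: Bystander: brass air plug standing upright, 24 mm across, 42 mm tall, origin under its centre.
- wrench: Bystander: steel wrench lying flat, 160 mm long, origin under its middle.

How it is judged:
On the way, in this order (a step that is already met when the one before it is completed fails the run):
1. the needle rests on the long mark (within 0.07 rad) while the lock ring is still loose (value of joint needle between -0.07 and 0.07 rad and contact force between lock_ring and regulator below 1 N), for 0.4 s.
2. the lock ring is nipped up snug (bears with at least 6 N) and the needle is still on the mark (value of joint needle between -0.07 and 0.07 rad and contact force between lock_ring and regulator above 6 N), for 0.2 s.
At the end, for the whole second after the job is handed in: The needle stands on the long mark within 0.07 rad and the lock ring, let go, still bears on the regulator (over 2 N), having been nipped up with at least 6 N (0.12 N m) and never over 20 N (0.4 N m) (value of joint needle between -0.07 and 0.07 rad and contact force between lock_ring and regulator above 2 N); the robot touches nothing.
It fails at once if the lock ring is over-tightened (bears with more than 20 N, 0.4 N m) (contact force between lock_ring and regulator above 20 N).
It fails at once if the tape roll, air plug or wrench is moved by more than 20 mm (distance of any of tape_roll, air_plug, wrench from where it was at the start of the episode above 0.02 m).
It also fails if it takes over 58 s, if anything falls off the work surface, if the arm or the gripper's body presses on something with over 40 N, if the wrist force passes 120 N, or if a joint passes its speed limit or range.

## Working session

There is one attempt and no reset: what is moved stays moved. The work goes in short steps, Python scripts to look and compute and a tool call to move; the robot and the scene stay as the last step left them, time stands still between calls to the robot, and variables do not carry over. Pictures are saved under pics/ and viewed, and the job is handed in when it is done.

Besides the shell and the picture viewer there is one more tool, called after ">>>" as name(argument=value, ...), one argument or row to a line, values as JSON. move_arm: Moves the arm, as the interface text tells. Its arguments: {"type":"object","properties":{"motion":{"type":"string"},"grip":{"type":"number"},"force":{"type":"number"}},"required":["motion"]}

```bash
ls; mkdir -p pics; python3 - <<'E'
from workcell import *
import cv2
o=get_obs();print(o)
for n in ["scene","top","wrist"]:
    p,d=camera(n);cv2.imwrite(f"pics/{n}0.png",p[...,::-1]);
    import numpy as np;np.save(f"pics/{n}0.npy",d);print(n,camera_info(n))
E
```

```text
pics
{'clock': 0.0, 'joint_pos': array([-1.13859844,  0.33290909, -0.06466766,  1.46095844,  0.02159279,
        1.34991281, -0.08853845]), 'joint_velocities': array([ 7.00026585e-04,  1.94288918e-03, -8.13640924e-05, -4.85621979e-05,
        7.09960955e-05, -3.07229079e-04,  7.36794330e-04]), 'tau': array([-1.52797606e-04, -6.25440502e+01,  4.89494484e-02, -3.91602087e+01,
        1.60936976e-02,  9.81323363e-03, -5.67918551e-05]), 'position': array([0.27440071, 0.56110925, 0.23048444]), 'ee_rot': array([-0.37469214,  0.60029263,  0.37408999,  0.59942575]), 'ft_force': array([-0.25413473,  0.12149038, -0.51085558]), 'torque': array([-0.01741954,  0.00099035, -0.02771432]), 'grip_width': 1.002604209568514}
scene {'camera_matrix': array([[369.02979662,   0.        , 249.48385005],
       [  0.        , 369.02979662, 191.65988101],
       [  0.        ,   0.        ,   1.        ]]), 'eye': array([ 1.11459446, -0.22484267,  0.58333217]), 'attitude': array([0.38340855, 0.22191549, 0.46449658, 0.76680788])}
top {'camera_matrix': array([[403.2540543 ,   0.        , 246.10766182],
       [  0.        , 403.2540543 , 186.86612036],
       [  0.        ,   0.        ,   1.        ]]), 'eye': array([0.42285421, 0.04363534, 1.1919332 ]), 'attitude': array([-0.05973257,  0.05207521,  0.70513284, -0.70463315])}
wrist {'camera_matrix': array([[267.01823897,   0.        , 255.75296442],
       [  0.        , 267.01823897, 194.95353155],
       [  0.        ,   0.        ,   1.        ]]), 'eye': array([0.20749391, 0.59364844, 0.37329074]), 'attitude': array([-0.12350167, -0.07736255,  0.52366606,  0.83936657])}
```

View pics/scene0.png

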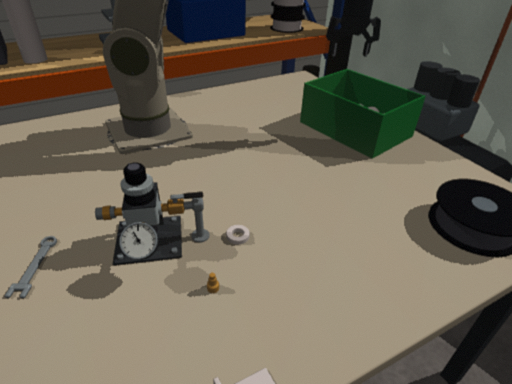

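View pics/top0.png

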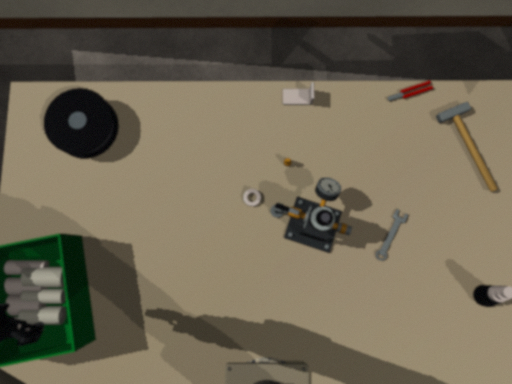

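View pics/wrist0.png

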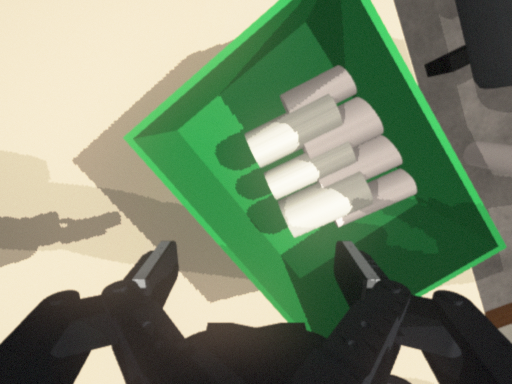

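```bash
cat > h.py <<'E'
import numpy as np,cv2
from scipy.spatial.transform import Rotation as R
from workcell import *
def ray(ci,u,v):
    K=ci["camera_matrix"];p=np.array([(u-K[0,2])/K[0,0],-(v-K[1,2])/K[1,1],-1.]);return ci["eye"],R.from_quat(ci["attitude"]).apply(p)
def onz(ci,u,v,z):
    e,d=ray(ci,u,v);return e+d*(z-e[2])/d[2]
def onplane(ci,u,v,p,n):
    e,d=ray(ci,u,v);return e+d*((p-e)@n)/(d@n)
def proj(ci,P):
    c=R.from_quat(ci["attitude"]).inv().apply(np.atleast_2d(P)-ci["eye"]);K=ci["camera_matrix"]
    return np.c_[K[0,0]*c[:,0]/-c[:,2]+K[0,2],-K[1,1]*c[:,1]/-c[:,2]+K[1,2]]
def crop(im,out,x0,y0,w,h,s):
    cv2.imwrite(out,cv2.resize(im[y0:y0+h,x0:x0+w],None,fx=s,fy=s,interpolation=cv2.INTER_CUBIC))
E
python3 - <<'E'
from h import *
t=cv2.imread("pics/top0.png");s=cv2.imread("pics/scene0.png")
crop(t,"pics/top0c.png",260,160,110,100,7)
crop(s,"pics/scene0c.png",85,155,135,115,5)
E
```

```text
(no output)
```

View pics/top0c.png

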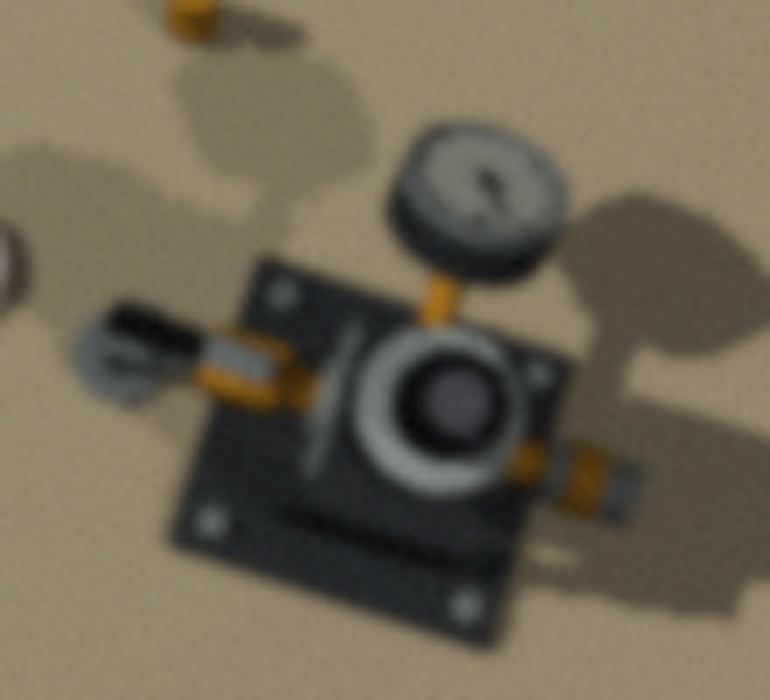

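View pics/scene0c.png

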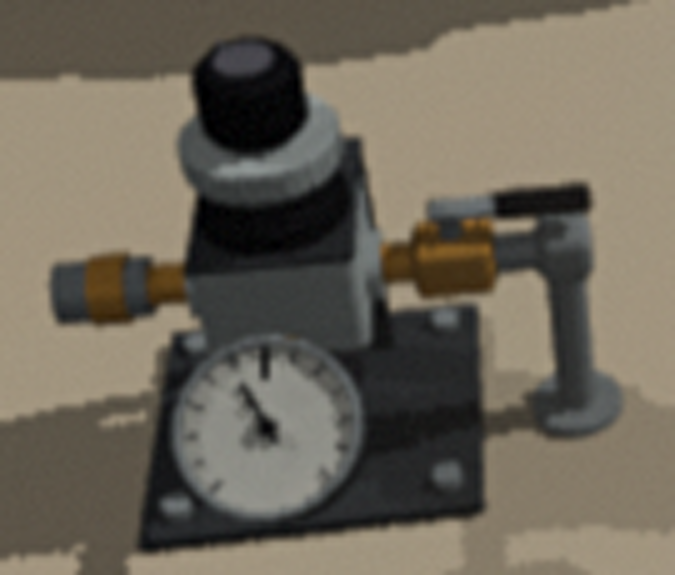

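```bash
python3 - <<'E'
from h import *
T=camera_info("top");S=camera_info("scene")
kt=onz(T,325.3,217.7,.196);ks=onz(S,134.4,167,.196)
print("knob top",kt,ks)
# ring by top: outer circle centre crop (440,410)
print("ring top", onz(T,260+440/7,160+410/7,.160))
print("dial",onz(S,138,241,.1), onz(T,260+490/7,160+183/7,.1))
o=get_obs();r=R.from_quat(o["ee_rot"]).as_matrix();print(r)
w=camera_info("wrist");print("cam in tool",r.T@(w["eye"]-o["position"]), r.T@R.from_quat(w["attitude"]).as_matrix()@[0,0,-1])
E
```

```text
knob top [ 0.50453716 -0.14082392  0.196     ] [ 0.50572454 -0.13831303  0.196     ]
ring top [ 0.50526764 -0.14119656  0.16      ]
dial [ 0.59928281 -0.17201174  0.1       ] [ 0.59880279 -0.17409657  0.1       ]
[[-4.26267828e-04 -8.98338027e-01  4.39304687e-01]
 [-9.72538309e-04  4.39304891e-01  8.98337502e-01]
 [-9.99999436e-01 -4.43082614e-05 -1.06092969e-03]]
cam in tool [-0.14258586  0.07437952 -0.00042237] [ 0.95753654 -0.28830838  0.00142981]
```

>>> move_arm(
  motion="0.03 -0.04 0.03 -0.18; 0.07 -0.08 0.05 -0.36; 0.11 -0.12 0.05 -0.54; 0.14 -0.17 0.05 -0.72; 0.17 -0.22 0.05 -0.9; 0.19 -0.28 0.05 -1.08; 0.2 -0.34 0.05 -1.26; 0.21 -0.4 0.05 -1.44; 0.22 -0.46 0.05 -1.62; 0.225 -0.52 0.05 -1.8",
  grip=1,
)

```text
clock: 1.4
position: [0.4995, 0.0394, 0.2813]
ee_rot: [0.239, 0.665, -0.239, 0.665]
ft_force: [1.7, -0.3, 0.1]
grip_width: 1.002
```

>>> move_arm(
  motion="0.002 -0.05 0 -0.18; 0.004 -0.1 0 -0.36; 0.005 -0.15 0 -0.54; 0.006 -0.181 0 -0.54; 0.006 -0.181 0 -0.54; 0.006 -0.181 0 -0.54",
)

```text
clock: 2.15
position: [0.5056, -0.1387, 0.2811]
ee_rot: [0.406, 0.579, -0.406, 0.579]
ft_force: [-0.4, 1.0, -0.0]
grip_width: 1.001
```

```bash
python3 - <<'E'
from h import *
o=get_obs();print(o["clock"],o["joint_pos"].round(3),o["position"],o["torque"],o["ft_force"])
p,d=camera("wrist");w=camera_info("wrist");np.savez("pics/w1.npz",d=d,p=p)
cv2.imwrite("pics/wrist1.png",p[...,::-1])
r=R.from_quat(o["ee_rot"]).as_matrix();print(np.degrees(np.arctan2(r[1,1],r[0,1])))
A=np.array([.505,-.14,0])
print(proj(w,[A+[0,0,.196],A+[0,0,.164],[.599,-.173,.1]]))
E
```

```text
2.15 [-0.432  0.077  0.655  1.678 -0.048  1.402 -0.993] [ 0.50556397 -0.13865813  0.28111217] [-0.02935641  0.08725718  0.01105603] [-0.42900142  1.02572913 -0.02173015]
19.915850081780068
[[258.09311901 200.7415289 ]
 [257.88449755 190.96851613]
 [312.24263731 111.75740877]]
```

View pics/wrist1.png

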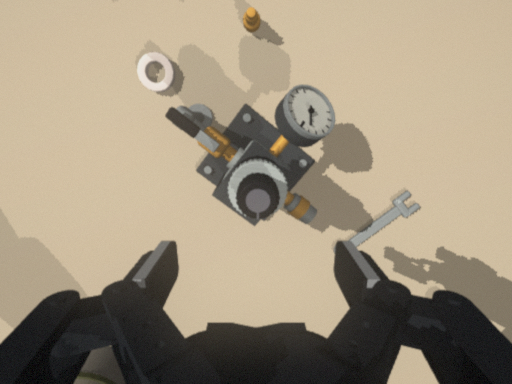

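```bash
python3 - <<'E'
from h import *
t=cv2.imread("pics/wrist1.png")
crop(t,"pics/w1a.png",270,80,70,70,9)
crop(t,"pics/w1b.png",210,140,100,90,7)
E
```

```text
(no output)
```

View pics/w1a.png

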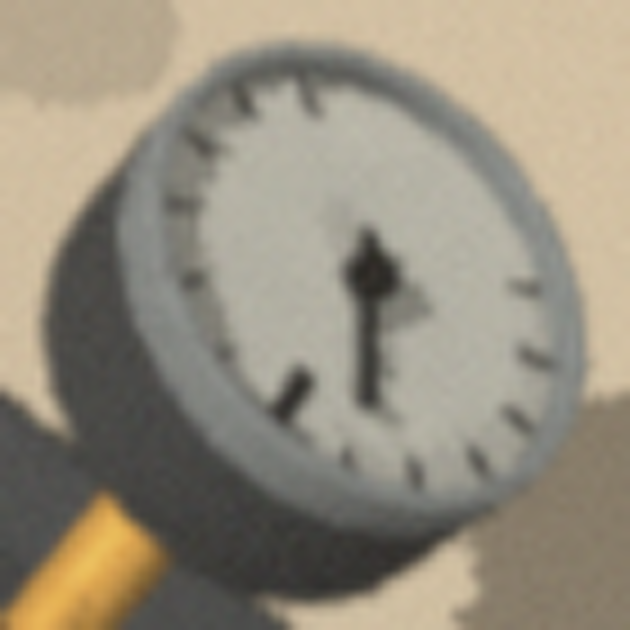

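View pics/w1b.png

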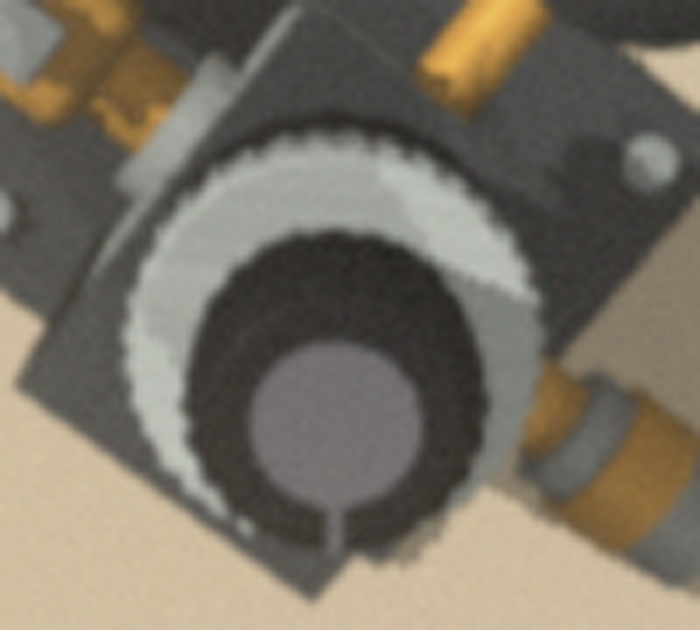

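```bash
cat >> h.py <<'E'
def needle(ci,piv,tip,mark,kind=None):
    C=np.array([.599,-.173,.1]);A=np.array([.505,-.140,.1]);x=(C-A)/np.linalg.norm(C-A)
    a=np.radians(40);n=np.sin(a)*x+np.cos(a)*np.array([0,0,1])
    P=[onplane(ci,*q,C,n) for q in (piv,tip,mark)]
    up=np.array([0,0,1])-n*n[2];up/=np.linalg.norm(up);rt=np.cross(up,n)
    ang=[np.arctan2((p-P[0])@rt,(p-P[0])@up) for p in P[1:]]
    print("P",P[0],"lens",[np.linalg.norm(p-P[0]) for p in P[1:]],"tip,mark cw angles",ang,"needle",ang[0]-ang[1], "vs vertical",ang[0])
E
python3 - <<'E'
from h import *
w=camera_info("wrist")
f=lambda x,y:(270+x/9-.45,80+y/9-.45)
needle(w,f(370,273),f(368,400),f(293,394))
print(onz(w,257.5,199.9,.196))
E
```

```text
P [ 0.60030457 -0.17052124  0.0996561 ] lens [np.float64(0.018875131939915912), np.float64(0.02440167702314439)] tip,mark cw angles [np.float64(-0.4762153521612649), np.float64(-0.005232869753728505)] needle -0.47098248240753643 vs vertical -0.4762153521612649
[ 0.50556239 -0.1392287   0.196     ]
```

>>> move_arm(
  motion="0 -0.001 -0.05 0; 0 -0.001 -0.09 0; 0 -0.001 -0.111 0; 0 -0.001 -0.111 0",
)

```text
clock: 2.7
position: [0.5048, -0.1391, 0.1691]
ee_rot: [0.405, 0.58, -0.406, 0.578]
ft_force: [-0.1, 0.7, 1.4]
grip_width: 0.998
```

>>> move_arm(
  motion="0 0 0 0; 0 0 0 0; 0 0 0 0; 0 0 0 0; 0 0 0 0; 0 0 0 0",
  grip=0,
  force=80,
)

```text
clock: 3.45
position: [0.506, -0.1401, 0.1717]
ee_rot: [0.407, 0.579, -0.406, 0.579]
ft_force: [-4.5, 2.8, 8.7]
grip_width: 0.443
```

```bash
python3 - <<'E'
from h import *
o=get_obs();print(o["clock"],o["joint_pos"].round(3),o["position"],o["torque"],o["ft_force"],o["grip_width"])
p,d=camera("wrist");
t=p[...,::-1].copy();cv2.imwrite("pics/wrist2.png",t)
p,d=camera("scene");crop(p[...,::-1],"pics/s2.png",85,130,135,140,5)
E
```

```text
3.45 [-0.406  0.166  0.655  1.835 -0.111  1.176 -0.939] [ 0.50600601 -0.14011946  0.17169968] [ 0.5717022   0.89200566 -0.04610956] [-4.51192799  2.8218535   8.65537405] 0.4429429897053211
```

View pics/wrist2.png

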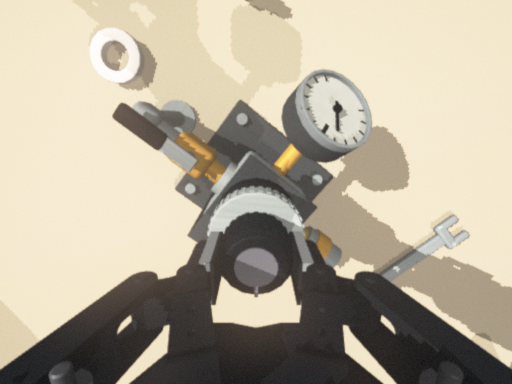

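View pics/s2.png

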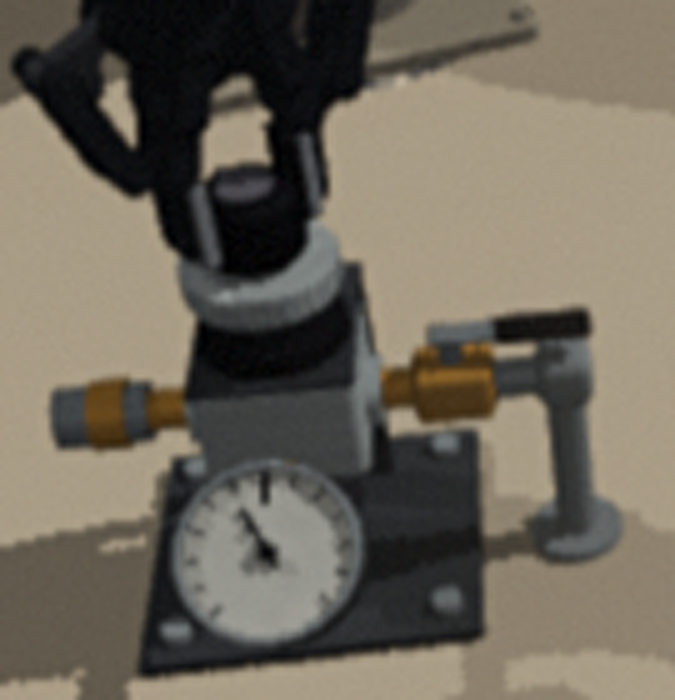

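>>> move_arm(
  motion="0 0 0.001 -0.1; 0 0 0.001 -0.2; 0 0 0.001 -0.3; 0 0 0.001 -0.4; 0 0 0.001 -0.5; 0 0 0.001 -0.6; 0 0 0.001 -0.65; 0 0 0.001 -0.65; 0 0 0.001 -0.65",
)

```text
clock: 4.68
position: [0.5059, -0.14, 0.1718]
ee_rot: [0.57, 0.419, -0.569, 0.419]
ft_force: [-0.0, 3.7, 3.9]
grip_width: 0.441
```

```bash
cat > look.py <<'E'
from h import *
import sys
n=sys.argv[1]
o=get_obs();print(o["clock"],o["joint_pos"].round(3),o["position"],o["torque"].round(3),o["ft_force"].round(2),o["grip_width"])
r=R.from_quat(o["ee_rot"]).as_matrix();print("yaw",np.arctan2(r[1,1],r[0,1]))
p,d=camera("wrist");w=camera_info("wrist")
t=p[...,::-1].copy();cv2.imwrite(f"pics/{n}.png",t)
c=proj(w,[.599,-.173,.1])[0].astype(int);x0=int(np.clip(c[0]-45,0,422));y0=int(np.clip(c[1]-45,0,294));print("crop",x0,y0)
crop(t,f"pics/{n}c.png",x0,y0,90,90,6)
E
python3 look.py w3
```

```text
4.675 [-0.467  0.173  0.724  1.837 -0.125  1.177 -1.575] [ 0.50593246 -0.14000025  0.17179266] [ 0.777 -0.059 -0.011] [-0.05  3.7   3.91] 0.4409941711246258
yaw -0.3018528634573995
crop 216 32
```

View pics/w3c.png

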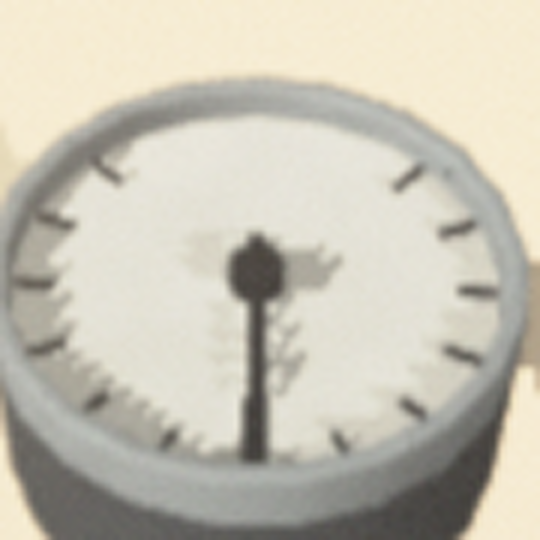

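```bash
python3 - <<'E'
from h import *
t=cv2.imread("pics/w3c.png",0)
for y in range(310,470,8):
    r=t[y,225:290].astype(int); wgt=np.clip(150-r,0,None); 
    print(y,225+(wgt*np.arange(65)).sum()/max(wgt.sum(),1), (r<110).sum())
w=camera_info("wrist")
E
```

```text
310 257.09194097616347 11
318 257.8623115577889 13
326 257.30242360379344 13
334 256.64829106945973 12
342 256.586170212766 12
350 256.9268018018018 11
358 257.32965931863725 13
366 258.0532319391635 13
374 257.2834890965732 13
382 256.6142401700319 12
390 256.90625 13
398 256.197172034564 16
406 254.92277227722772 19
414 254.78343949044586 19
422 254.83716349310572 19
430 254.69009584664536 20
438 254.26275207591934 21
446 253.70300333704117 23
454 252.53387020369493 25
462 253.0850869167429 13
```

>>> move_arm(
  motion="0 0 0 0; 0 0 0 0; 0 0 0 0; 0 0 0 0; 0 0 0 0; 0 0 0 0",
  grip=1,
)

```text
clock: 5.48
position: [0.5055, -0.1405, 0.1713]
ee_rot: [-0.57, -0.419, 0.57, -0.419]
ft_force: [-0.7, -0.3, -0.3]
grip_width: 1.001
```

```bash
python3 look.py w4; python3 - <<'E'
from h import *
t=cv2.imread("pics/w4c.png",0)
for y in range(310,470,8):
    r=t[y,225:290].astype(int); wgt=np.clip(150-r,0,None); 
    print(y,225+(wgt*np.arange(65)).sum()/max(wgt.sum(),1), (r<110).sum())
E
```

```text
5.475 [-0.467  0.174  0.725  1.837 -0.124  1.176 -1.576] [ 0.50554298 -0.14053873  0.17134091] [-0.023 -0.012  0.016] [-0.68 -0.33 -0.32] 1.0008568860594544
yaw -0.303238403524947
crop 215 32
310 255.91493570722056 13
318 256.2380522993688 15
326 255.70227497527202 13
334 255.12022900763358 13
342 255.66025024061597 14
350 255.18609206660136 13
358 255.70255474452554 14
366 256.3631713554987 15
374 255.92213473315834 15
382 255.8306595365419 14
390 255.65151515151516 15
398 253.55442176870747 18
406 253.15394165114836 19
414 253.0914214151534 19
422 253.25806451612902 20
430 253.15356265356266 21
438 252.8675340035482 21
446 251.77939698492463 24
454 251.446583253128 24
462 251.4086603518268 0
```

View pics/w4.png

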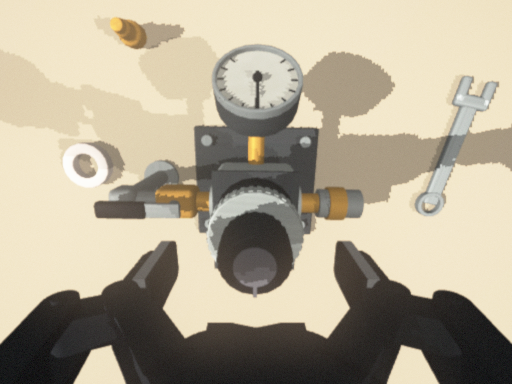

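View pics/w4c.png

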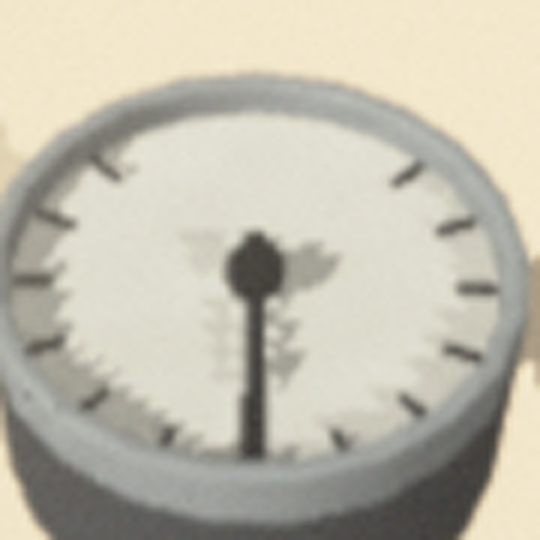

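>>> move_arm(
  motion="0 0 0 0.18; 0 0 0 0.36; 0 0 0 0.54; 0 0 0 0.72; -0.0003 0.0005 0 0.9; -0.0003 0.0005 -0.005 1.08; -0.0003 0.0005 -0.015 1.26; -0.0003 0.0005 -0.025 1.3; -0.0003 0.0005 -0.033 1.3; -0.0003 0.0005 -0.033 1.3",
)

```text
clock: 6.78
position: [0.5049, -0.14, 0.1379]
ee_rot: [0.2, 0.678, -0.201, 0.678]
ft_force: [-0.1, 0.7, -0.1]
grip_width: 0.998
```

>>> move_arm(
  motion="0 0 0 0; 0 0 0 0; 0 0 0 0; 0 0 0 0; 0 0 0 0; 0 0 0 0",
  grip=0,
  force=40,
)

```text
clock: 7.52
position: [0.506, -0.1403, 0.1391]
ee_rot: [0.2, 0.677, -0.2, 0.679]
ft_force: [0.9, -1.3, 5.6]
grip_width: 0.686
```

```bash
python3 look.py w5; python3 - <<'E'
from h import *
p,d=camera("scene");crop(p[...,::-1],"pics/s5.png",85,130,135,140,5)
E
```

```text
7.525 [-0.338  0.198  0.583  1.869 -0.122  1.107 -0.283] [ 0.5060014  -0.14034217  0.13909558] [-0.411 -0.389 -0.008] [ 0.89 -1.25  5.61] 0.6859460850308774
yaw 0.9965315222160058
crop 347 143
```

View pics/w5.png

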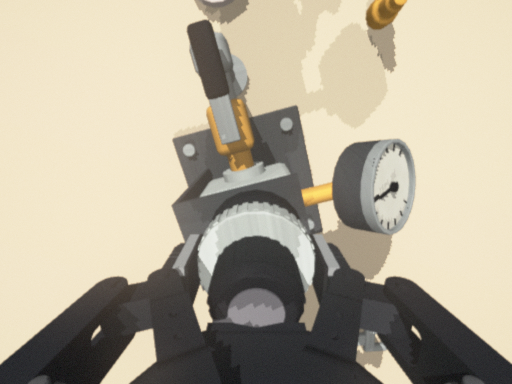

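View pics/s5.png

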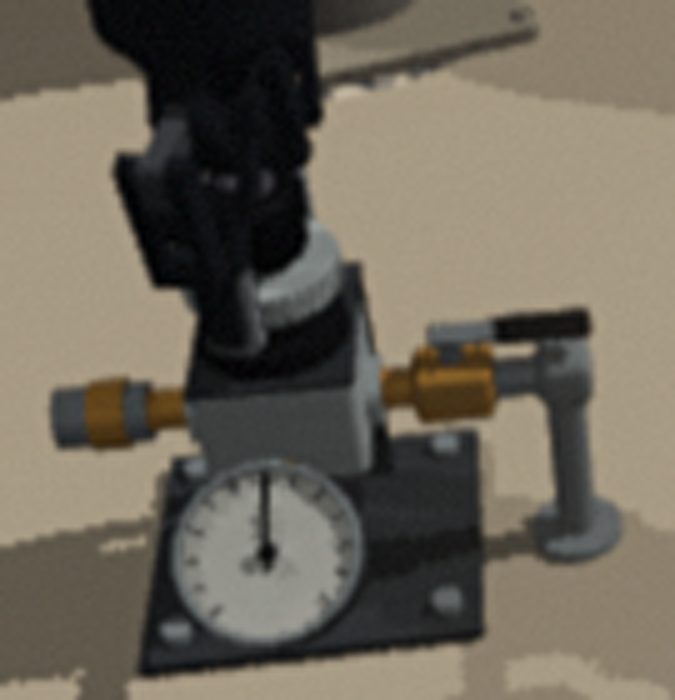

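>>> move_arm(
  motion="0 0 0 -0.06; 0 0 0 -0.12; 0 0 0 -0.18; 0 0 0 -0.24; 0 0 0 -0.24; 0 0 0 -0.24",
)

```text
clock: 8.38
position: [0.5059, -0.1403, 0.1391]
ee_rot: [0.28, 0.649, -0.28, 0.65]
ft_force: [0.9, -0.7, 7.0]
grip_width: 0.685
```

```bash
cat > st.py <<'E'
from h import *
o=get_obs();r=R.from_quat(o["ee_rot"]).as_matrix();print(o["clock"],"yaw",np.arctan2(r[1,1],r[0,1]),"pos",o["position"].round(4),"M",o["torque"].round(3),"F",o["ft_force"].round(2),o["grip_width"].round(3),o["tau"].round(2))
E
python3 st.py
```

```text
Traceback (most recent call last):
  File "st.py", line 2, in <module>
    o=get_obs();r=R.from_quat(o["ee_rot"]).as_matrix();print(o["clock"],"yaw",np.arctan2(r[1,1],r[0,1]),"pos",o["position"].round(4),"M",o["torque"].round(3),"F",o["ft_force"].round(2),o["grip_width"].round(3),o["tau"].round(2))
                                                                                                                                                                                         ^^^^^^^^^^^^^^^^^^^^^
AttributeError: 'float' object has no attribute 'round'
```

```bash
sed -i 's/o\["grip_width"\].round(3)/o["grip_width"]/' st.py; python3 st.py
```

```text
8.375 yaw 0.7565309934711241 pos [ 0.5059 -0.1403  0.1391] M [-0.395 -0.372 -0.051] F [ 0.95 -0.72  7.02] 0.6853644456075425 [ -0.6  -38.33   3.86 -32.18  -0.29   0.54   0.05]
```

>>> move_arm(
  motion="0 0 0 -0.02; 0 0 0 -0.04; 0 0 0 -0.06",
)

```text
clock: 8.75
position: [0.5059, -0.1403, 0.1391]
ee_rot: [0.3, 0.64, -0.299, 0.641]
ft_force: [0.4, -1.4, 6.4]
grip_width: 0.691
```

```bash
python3 st.py
```

```text
8.75 yaw 0.6961453374350515 pos [ 0.5059 -0.1403  0.1391] M [-0.332 -0.286  0.046] F [ 0.35 -1.36  6.43] 0.6909548747820924 [ -0.3  -38.19   3.95 -32.19  -0.36   0.49   0.25]
```

>>> move_arm(
  motion="0 0 0 -0.02; 0 0 0 -0.04; 0 0 0 -0.04",
)

```text
clock: 9.12
position: [0.5059, -0.1403, 0.1391]
ee_rot: [0.312, 0.634, -0.312, 0.635]
ft_force: [0.9, -0.7, 6.0]
grip_width: 0.687
```

```bash
python3 st.py
```

```text
9.125 yaw 0.656314591032012 pos [ 0.5059 -0.1403  0.1391] M [-0.316 -0.292 -0.082] F [ 0.86 -0.71  6.04] 0.6870135149231111 [ -0.57 -38.05   3.99 -32.19  -0.28   0.47  -0.08]
```

```bash
cat > avg.py <<'E'
from h import *
M=[];T=[]
for i in range(8):
    o=get_obs();M.append(np.r_[o["torque"],o["ft_force"],o["tau"][6]]);camera("top")
M=np.array(M);r=R.from_quat(o["ee_rot"]).as_matrix()
print(o["clock"],"yaw",np.arctan2(r[1,1],r[0,1]),"mean",M.mean(0).round(3),"sd",M.std(0).round(3));print(M[:,2].round(3),M[:,6].round(3))
E
python3 avg.py
```

```text
9.475 yaw 0.656547114535778 mean [-0.349 -0.259 -0.064  0.817 -1.141  6.299  0.043] sd [0.024 0.025 0.014 0.355 0.421 0.483 0.05 ]
[-0.082 -0.035 -0.061 -0.057 -0.059 -0.08  -0.07  -0.066] [-0.084  0.024  0.059  0.068  0.07   0.07   0.07   0.07 ]
```

>>> move_arm(
  motion="0 0 0 -0.03; 0 0 0 -0.06; 0 0 0 -0.08; 0 0 0 -0.08; 0 0 0 -0.08",
)

```text
clock: 10.15
position: [0.5059, -0.1402, 0.1391]
ee_rot: [0.337, 0.621, -0.337, 0.622]
ft_force: [0.1, -1.8, 6.7]
grip_width: 0.687
```

```bash
sed -i 's/range(8)/range(4)/' avg.py; python3 avg.py
```

```text
10.3 yaw 0.5765864024352093 mean [-0.339 -0.196 -0.096  0.514 -0.994  6.696  0.068] sd [0.015 0.014 0.034 0.288 0.597 0.557 0.002]
[-0.102 -0.055 -0.08  -0.149] [0.065 0.069 0.07  0.07 ]
```

>>> move_arm(
  motion="0 0 0 -0.03; 0 0 0 -0.06; 0 0 0 -0.08; 0 0 0 -0.08; 0 0 0 -0.08",
)

```text
clock: 10.98
position: [0.5059, -0.1402, 0.1391]
ee_rot: [0.362, 0.607, -0.362, 0.608]
ft_force: [1.0, -1.3, 6.8]
grip_width: 0.684
```

```bash
python3 avg.py
```

```text
11.125 yaw 0.49656077641967344 mean [-0.323 -0.185 -0.062  0.931 -0.48   7.075  0.068] sd [0.017 0.035 0.006 0.394 0.692 0.255 0.002]
[-0.067 -0.058 -0.07  -0.055] [0.065 0.069 0.07  0.07 ]
```

>>> move_arm(
  motion="0 0 0 -0.03; 0 0 0 -0.06; 0 0 0 -0.08; 0 0 0 -0.08; 0 0 0 -0.08",
)

```text
clock: 11.8
position: [0.5058, -0.1402, 0.1391]
ee_rot: [0.386, 0.592, -0.386, 0.593]
ft_force: [0.4, -0.1, 7.6]
grip_width: 0.687
```

```bash
python3 avg.py
```

```text
11.95 yaw 0.4166545194980192 mean [-0.302 -0.156 -0.065  0.317 -0.405  6.695  0.068] sd [0.03  0.022 0.034 0.284 0.559 0.619 0.002]
[-0.084 -0.11  -0.021 -0.047] [0.064 0.069 0.07  0.07 ]
```

>>> move_arm(
  motion="0 0 0 -0.03; 0 0 0 -0.06; 0 0 0 -0.08; 0 0 0 -0.08; 0 0 0 -0.08",
)

```text
clock: 12.62
position: [0.5059, -0.1402, 0.1391]
ee_rot: [0.409, 0.576, -0.409, 0.577]
ft_force: [-0.8, -0.2, 6.7]
grip_width: 0.687
```

```bash
python3 avg.py
```

```text
12.775 yaw 0.33662448302936526 mean [-0.277 -0.122 -0.071 -0.285 -0.575  6.653  0.068] sd [0.021 0.031 0.029 0.474 0.603 0.148 0.002]
[-0.036 -0.073 -0.116 -0.057] [0.064 0.069 0.07  0.07 ]
```

>>> move_arm(
  motion="0 0 0 -0.03; 0 0 0 -0.06; 0 0 0 -0.08; 0 0 0 -0.08; 0 0 0 -0.08",
)

```text
clock: 13.45
position: [0.5058, -0.1401, 0.1391]
ee_rot: [0.432, 0.559, -0.432, 0.56]
ft_force: [-0.1, -0.3, 7.1]
grip_width: 0.685
```

```bash
python3 avg.py
```

```text
13.6 yaw 0.2566827485502799 mean [-0.245 -0.093 -0.1    0.129 -0.357  7.64   0.068] sd [0.01  0.015 0.018 0.307 0.191 0.32  0.002]
[-0.083 -0.124 -0.081 -0.111] [0.064 0.069 0.07  0.069]
```

>>> move_arm(
  motion="0 0 0 -0.03; 0 0 0 -0.06; 0 0 0 -0.08; 0 0 0 -0.08; 0 0 0 -0.08",
)

```text
clock: 14.28
position: [0.5058, -0.1401, 0.1391]
ee_rot: [0.454, 0.542, -0.454, 0.543]
ft_force: [1.0, -0.7, 7.4]
grip_width: 0.686
```

```bash
python3 avg.py
```

```text
14.425 yaw 0.17669208412216642 mean [-0.243 -0.07  -0.073  0.378 -0.234  7.415  0.068] sd [0.025 0.023 0.007 0.678 0.377 0.425 0.002]
[-0.077 -0.062 -0.075 -0.079] [0.064 0.069 0.069 0.069]
```

>>> move_arm(
  motion="0 0 0 -0.03; 0 0 0 -0.06; 0 0 0 -0.08; 0 0 0 -0.08; 0 0 0 -0.08",
)

```text
clock: 15.1
position: [0.5058, -0.14, 0.1391]
ee_rot: [0.476, 0.523, -0.475, 0.524]
ft_force: [0.6, -0.2, 7.8]
grip_width: 0.683
```

```bash
python3 avg.py; python3 look.py w6
```

```text
15.25 yaw 0.09674859832275062 mean [-0.238 -0.056 -0.056  0.168 -0.271  7.649  0.068] sd [0.042 0.024 0.015 0.392 0.505 0.193 0.002]
[-0.032 -0.056 -0.066 -0.071] [0.064 0.069 0.069 0.069]
15.3 [-0.435  0.21   0.696  1.873 -0.15   1.109 -1.157] [ 0.50584144 -0.14004365  0.13910008] [-0.214 -0.    -0.075] [ 0.33 -0.    7.29] 0.684940350097764
yaw 0.09675351918778746
crop 277 41
```

View pics/w6.png

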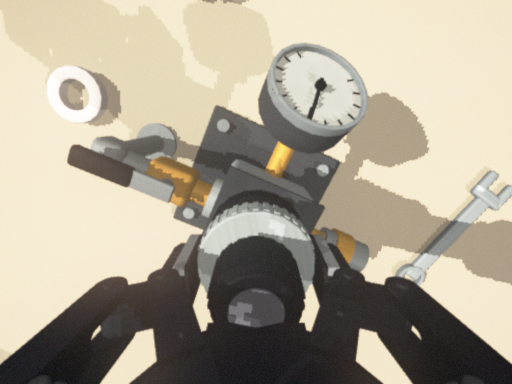

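>>> move_arm(
  motion="0 0 0 -0.03; 0 0 0 -0.06; 0 0 0 -0.08; 0 0 0 -0.08; 0 0 0 -0.08",
)

```text
clock: 15.98
position: [0.5059, -0.14, 0.1391]
ee_rot: [0.496, 0.504, -0.495, 0.505]
ft_force: [-0.5, -0.5, 7.0]
grip_width: 0.684
```

```bash
python3 avg.py
```

```text
16.125 yaw 0.01684521912802391 mean [-0.205 -0.065 -0.02  -0.015 -0.353  7.373  0.016] sd [0.018 0.032 0.023 0.537 0.474 0.455 0.002]
[-0.055 -0.003 -0.025  0.002] [0.013 0.017 0.018 0.018]
```

>>> move_arm(
  motion="0 0 0 -0.02; 0 0 0 -0.04; 0 0 0 -0.05; 0 0 0 -0.06; 0 0 0 -0.06; 0 0 0 -0.06",
)

```text
clock: 16.92
position: [0.5058, -0.14, 0.1391]
ee_rot: [0.511, 0.489, -0.51, 0.489]
ft_force: [-0.2, 0.9, 7.6]
grip_width: 0.689
```

```bash
python3 avg.py
```

```text
17.075 yaw -0.04298966469765354 mean [-0.211 -0.058  0.064  0.182  0.164  7.643 -0.048] sd [0.02  0.036 0.009 0.226 0.518 0.471 0.001]
[0.05  0.066 0.075 0.067] [-0.049 -0.047 -0.047 -0.047]
```

>>> move_arm(
  motion="0 0 0 -0.02; 0 0 0 -0.03; 0 0 0 -0.04; 0 0 0 -0.05; 0 0 0 -0.05; 0 0 0 -0.05",
)

```text
clock: 17.88
position: [0.5058, -0.14, 0.1391]
ee_rot: [0.523, 0.476, -0.522, 0.477]
ft_force: [1.0, -0.7, 7.7]
grip_width: 0.688
```

```bash
python3 avg.py
```

```text
18.025 yaw -0.09284542057855544 mean [-0.214 -0.062  0.095  0.382 -0.309  7.654 -0.105] sd [0.019 0.038 0.028 0.418 0.42  0.48  0.001]
[0.136 0.106 0.072 0.067] [-0.106 -0.105 -0.105 -0.105]
```

>>> move_arm(
  motion="0 0 0 -0.02; 0 0 0 -0.03; 0 0 0 -0.04; 0 0 0 -0.05; 0 0 0 -0.05; 0 0 0 -0.05; 0 0 0 -0.05; 0 0 0 -0.05",
)

```text
clock: 19.08
position: [0.5059, -0.14, 0.1391]
ee_rot: [0.535, 0.463, -0.534, 0.463]
ft_force: [1.3, -0.9, 7.5]
grip_width: 0.684
```

```bash
python3 avg.py
```

```text
19.225 yaw -0.1427521229512626 mean [-0.202 -0.044  0.153  1.209 -0.488  7.517 -0.164] sd [0.013 0.023 0.028 0.069 0.471 0.331 0.   ]
[0.153 0.14  0.122 0.198] [-0.164 -0.164 -0.164 -0.164]
```

>>> move_arm(
  motion="0 0 0 -0.01; 0 0 0 -0.02; 0 0 0 -0.025; 0 0 0 -0.025; 0 0 0 -0.025; 0 0 0 -0.025",
)

```text
clock: 20.02
position: [0.5059, -0.14, 0.1391]
ee_rot: [0.54, 0.456, -0.54, 0.457]
ft_force: [-0.2, 0.4, 7.0]
grip_width: 0.686
```

```bash
python3 avg.py; python3 look.py w7
```

```text
20.175 yaw -0.1676497356169105 mean [-0.225 -0.073  0.246  0.414 -0.52   7.45  -0.22 ] sd [0.033 0.018 0.021 0.445 0.609 0.651 0.   ]
[0.277 0.244 0.245 0.218] [-0.22 -0.22 -0.22 -0.22]
20.225 [-0.465  0.215  0.731  1.875 -0.16   1.109 -1.412] [ 0.50591712 -0.13995666  0.13911448] [-0.269 -0.036  0.271] [ 1.85 -0.46  7.63] 0.6889692241350154
yaw -0.16762628729257192
crop 238 28
```

View pics/w7c.png

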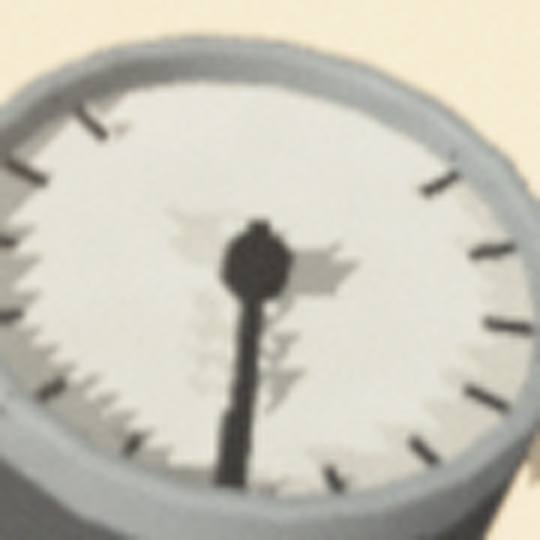

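>>> move_arm(
  motion="0 0 0 0; 0 0 0 0; 0 0 0 0; 0 0 0 0; 0 0 0 0",
  grip=1,
)

```text
clock: 20.9
position: [0.5052, -0.14, 0.1383]
ee_rot: [-0.54, -0.456, 0.54, -0.456]
ft_force: [-0.9, -0.3, 0.5]
grip_width: 0.999
```

```bash
python3 st.py
```

```text
20.9 yaw -0.16817600412473963 pos [ 0.5052 -0.14    0.1383] M [0.027 0.007 0.01 ] F [-0.91 -0.26  0.54] 0.9988870800290858 [-0.000e+00 -3.873e+01  5.920e+00 -3.547e+01  1.000e-02  0.000e+00
 -0.000e+00]
```

>>> move_arm(
  motion="-0.0005 0 0.02 0; -0.0005 0 0.05 0; -0.0005 0 0.09 0; -0.0005 0 0.11 0; -0.0005 0 0.11 0; -0.0005 0 0.11 0",
)

```text
clock: 21.65
position: [0.5043, -0.1398, 0.2473]
ee_rot: [-0.54, -0.457, 0.541, -0.456]
ft_force: [0.2, 1.2, 0.0]
grip_width: 0.999
```

```bash
python3 look.py w8; python3 - <<'E'
from h import *
p,d=camera("scene");crop(p[...,::-1],"pics/s8.png",0,130,270,170,2.9)
E
```

```text
21.65 [-0.508  0.099  0.747  1.737 -0.069  1.334 -1.486] [ 0.50433883 -0.13981908  0.24733183] [-0.039  0.022  0.053] [0.16 1.19 0.03] 0.999359999135115
yaw -0.16809675132737326
crop 227 41
```

View pics/w8c.png

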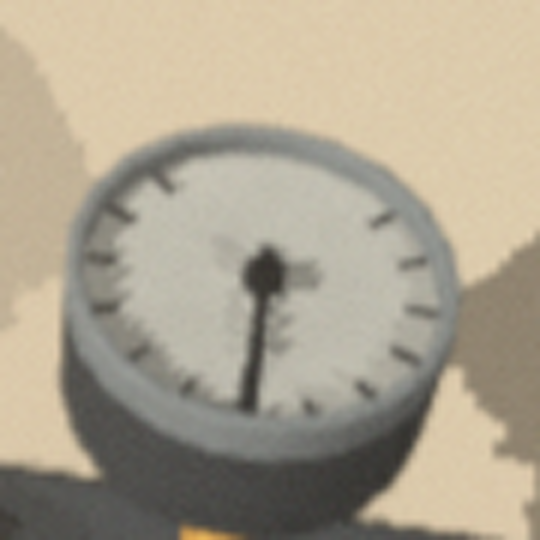

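View pics/s8.png

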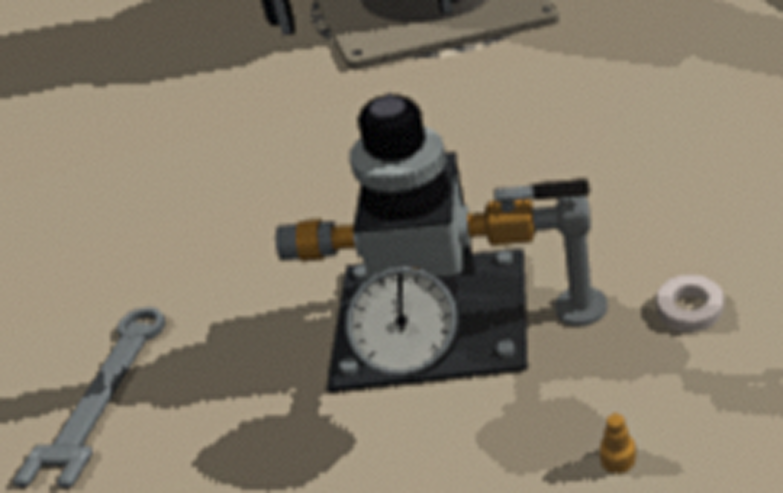

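The needle stands on the mark at pivot (263,272) and tip (250,405) in the wrist crop. The scene view shows it upright on the mark, with the bystanders in place and the arm clear, so I am handing in.

```bash
python3 -c "
from workcell import *
print(hand_in())"
```

```text
the job is handed in; nothing more can be done
None
```

The regulator is set and locked, and the job was handed in at about 22 s; no verdict was reported.

- **Knob:** I measured the needle at about -0.47 rad and turned the knob 0.65 rad clockwise. After I let go, the wrist view showed the needle about 0.01 rad short of the mark, with the ring still loose.
- **Lock ring:** I turned it clockwise in small steps. It came home after roughly 0.95 rad, and I nipped it up about 0.15 rad further.
- **Torque:** The last joint-7 reading while holding was 0.22 N m, and the wrist sensor read about 0.25 N m. Ring drag makes the true value uncertain, so I put it at 0.22 to 0.29 N m, about 11 to 14 N of bearing. That is below the 0.4 N m limit.
- **Last checks:** After release, the wrist and scene views both showed the needle on the mark. The bystanders looked in place, judged by eye only. The gripper was clear above the knob, with no contact force.
- **Not checked:** I could not measure the ring's bearing force after letting go. I expect about 3.5 N from the drag, against the 2 N needed.
- **Torque sign:** While the ring ran free, the torque read opposite to what I expected. I took this as drag reversing when the arm settled after each step, and allowed for it in the range above.

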